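# Clamp the specimen jar on the shaker

### The arm

A 6-joint arm with a two-finger parallel gripper is mounted at the origin on the work surface. World frame = base frame: x ahead of the robot, y to its left, z up, the work surface at z = 0. Lengths are in mm, angles in rad, forces in N, time in s.
With the tool pointing down it reaches from about 350 to 775 mm from the base axis. Payload 7.3 kg.
Tool frame: the origin (TCP) lies on the centre line of the jaws, within the pads' length; the fingertips stand 22 mm ahead of it and the grasp point (between the pads) lies 3 mm ahead of it; z points along the fingers, y is the direction in which the jaws open and shut (so a half turn about z gives the same grasp; the last joint's range is limited). The gripper opens to 92 mm and grips with 3 to 60 N. Pads are 19 mm wide; open, the fingers measure 130 mm over their backs; the gripper's body (75 mm by 190 mm) begins 47 mm behind the grasp point.
Start: joints at [-1.401, 0.342, 1.524, -0, 1.275, -0.146], TCP at [163.075, -499.048, 248.741] pointing down, gripper open.
Joint ranges: [-2.53, 2.53], [-0.77, 2.02], [0.04, 2.7], [-1, 4.14], [0.28, 2.66], [-3.11, 3.11]. Speed limits (rad/s): [2.57, 2.57, 3.14, 3.14, 3.14, 3.14].

### API

Orientations are given as a unit quaternion [w, x, y, z].
In Python, from station import bot gives the robot as it stands.
- The arm moves only by the tool drive_tool, never from a script. Its argument "plan" is a list of rows, each an object of numbers: "dx", "dy", "dz": the shift along the tool's x, y, z in cm; "turn": the turn about the tool's z in degrees; "claw": the closure in counts, from 0 (fully open) to 255 (shut). In form: [{"dx": .., "dy": .., "dz": .., "turn": .., "claw": ..}, ...]. A call has exactly 8 rows; each row is the pose to reach, as a shift and turn from the pose commanded when the call began, along the tool's axes at that moment; what a row does not reach only later rows make up. A row lasts 1/12 s, in which the tool goes at most 41.7 mm and 7.16 degrees, less where a joint would pass 70% of its speed; a pose out of reach is approached as far as the arm can. A call with a gripper value outside its range is refused whole. The fingers move at their own pace and stop on an object; "squeeze" is the grip in N (left out, the last holds). Time passes only in rows, so rows that repeat a pose let the fingers close, or fill a call up. It gives the time, the measured TCP pose, the force and the opening at its end, in the units of the state.
- bot.observe(): the state, without advancing time (a new reading comes with each control period).
- bot.camera(name): name is "scene" or "top" or "wrist"; returns a dict with "img" (384x512x3 uint8, red, green, blue), "depth" (384x512 float32, mm along the optical axis (not along the pixel's ray), 0 where there is no reading), "mtx" (3x3 intrinsics, pixels), "extrinsics" (4x4, takes a point from world to camera coordinates); the wrist camera has in their place "T_tool_cam" (4x4, takes a point from camera to tool coordinates, whose origin is the TCP and whose axes are the flange's). Camera axes: x right, y up, looking along -z (the intrinsics and any distortion apply to the point x, -y, -z); pixel columns grow to the right and rows downward; lengths in mm; the calibration is good to about 2 mm. A picture is of the moment at which its call begins: read the wrist's pose just before it.
- bot.sign_off(): hands the job in, once; it reports no verdict.
The state is a dict: "clock": time; "q": joint angles; "joint_vel": joint speeds; "tau": joint torques, N m; "eef_pos": TCP position; "eef_rot": TCP orientation; "ft_force": force on the tool from outside, world axes, zero at the start; "ft_torque": the same for the moment, N m; "opening": finger opening in mm.
Only numpy, scipy, OpenCV 4.12 (cv2) and the standard library are available. Lean on these libraries where they do the work, as an engineer would, in place of code of your own. Each camera call takes 0.05 s, during which the arm holds its last target.

### The job

Get the specimen jar ready for shaking: with the back of a finger push the black post to swing the clamp strap over the jar until it meets its stop, then push the cam lever on the strap fully down so that its pad holds the jar's lid. Only push, with the fingertips or the outside of the fingers: do not take hold of the post or the lever, do not push the lever down before the strap is over, and leave the jar standing in its nest and everything else where it is.

Things in the scene. Friction and masses are not known exactly. Their poses are not given: they have to be found in the camera images.
- shaker: The fixed grey jar shaker: 220 x 220 mm (x, y), aluminium platform whose top is 57 mm above the bench. Origin at bench height under the jar nest's centre; z up. In its frame the pivot post of the clamp stands at (0, 75) mm, and a thin stop pin (12 mm thick, top 160 mm above the bench) stands at (-17.5, -50) mm.
- strap (a joint): Angle of the clamp strap about its upright pivot, rad. 0 = over the jar against the stop pin, pointing along the shaker's -y; grows counter-clockwise seen from above, towards the shaker's +x; 1.8 = fully open. Stays where left (friction, about 1 N at the post). Steel bar 22 mm wide, 145 mm long from the pivot, 152 to 158 mm above the bench. The black post and the cam lever are on it and swing with it.
- strap_pivot (a point): Point on the strap's pivot axis at the height of the strap's top, 158 mm above the bench. A low hub (radius 12 mm) stands 4 mm higher here.
- post_mid (a point): Centre, half-way up, of the black post on the strap near its free end: upright, 15 mm thick, 40 mm tall, from 158 to 198 mm above the bench, 130 mm from the pivot axis. Push it sideways to swing the strap.
- lever (a joint): Angle of the cam lever, rad. 0 = raised, 65 degrees above level; 1.134 = fully down, level, at its own stop. It turns in the upright plane along the strap; the handle leans and goes down towards the strap's pivot. Stays where it is left; needs about 4 N near its end, square to the handle.
- lever_axis (a point): Centre of the cam lever's level turning axis, which runs across the strap: 75 mm from the strap's pivot axis, 172 mm above the bench. It stands over the jar's centre when the strap is against its stop.
- lever_grip (a point): Point on the middle line of the lever's handle, 60 mm from the lever axis. The handle is a flat bar 8 mm thick ending in a black paddle 20 mm wide that covers 30 to 75 mm from the axis; its pushing face is the side that looks up and away from the strap's pivot, 4 mm off the middle line.
- pad: Black rubber pad (32 mm across, 6 mm thick) under the strap below the lever axis; it travels 6 mm straight down as the lever goes down, against a spring once it meets the lid. Origin at the middle of its top.
- jar: The loose specimen jar in the nest of six lugs: clear jar with white lid, 66 mm across (lid 70), 80 mm tall. Origin at the centre of its underside, lid top 137 mm above the bench, 3.5 mm below the raised pad.
- spare_jar: Another jar like it, standing on the bench beside the shaker; leave it alone. Origin at the centre of its underside.
- bottle: Small bottle, 48 mm across, 120 mm tall, on the bench; leave it alone. Origin at the centre of its underside.
- dish: Flat covered dish, 90 mm across, 18 mm tall, on the bench; leave it alone. Origin at the centre of its underside.
There are look-alikes about, which are no part of the job. What is shaped like the jar but red is not meant.

How it is judged (in metres and radians):
On the way, in this order (a step that is already met when the one before it is completed fails the run):
1. the strap is over the jar against its stop, the lever still up (value of joint strap below 0.06 rad and value of joint lever below 0.6 rad), for 0.1 s.
2. the lever is pushed fully down (value of joint lever above 1.03 rad and value of joint strap below 0.06 rad), for 0.2 s.
At the end, for the whole second after the job is handed in: Strap within 0.06 rad of its stop, lever at 1.03 rad or more (within 6 degrees of fully down), pad pressing on the jar's lid with more than 2 N, jar upright and at rest in its nest within 8 mm (all of step 2 and contact force between pad and jar above 2 N and horizontal distance between jar and shaker below 0.008 m and angle between jar's own z axis and vertical below 0.1 rad and linear speed of jar below 0.02 m/s); the robot touches nothing.
It fails at once if the lever is pushed down before the strap is over the jar (value of joint lever above 0.6 rad and value of joint strap above 0.15 rad).
It fails at once if the post is taken between the fingers (horizontal distance between the grasp point and post_mid below 0.009 m and distance between the grasp point and post_mid below 0.045 m and contact force between the fingers and strap above 1 N).
It fails at once if the lever is taken between the fingers (distance between the grasp point and lever_grip below 0.009 m and contact force between the fingers and lever above 1 N).
It fails at once if the jar is lifted or knocked out of its place (distance of jar from where it was at the start of the episode above 0.012 m or angle between jar's own z axis and vertical above 0.2 rad).
It fails at once if a thing beside the shaker is moved or lifted (distance of any of spare_jar, bottle, dish from where it was at the start of the episode above 0.025 m or angle between any of spare_jar, bottle, dish's own z axis and vertical above 0.5 rad).
It also fails if it takes over 51 s, if anything falls off the work surface, if the arm or the gripper's body presses on something with over 40 N, if the wrist force passes 120 N, or if a joint passes its speed limit or range.

## Working session

There is one attempt and no reset: what is moved stays moved. The work goes in short steps, Python scripts to look and compute and a tool call to move; the robot and the scene stay as the last step left them, time stands still between calls to the robot, and variables do not carry over. Pictures are saved under pics/ and viewed, and the job is handed in when it is done.

Besides the shell and the picture viewer there is one more tool, called after "Call:" as name([rows], argument=value, ...), one row to a line, values as JSON. drive_tool: Moves the arm, as the interface text tells. Its arguments: {"type":"object","properties":{"plan":{"type":"array"},"squeeze":{"type":"number"}},"required":["plan"]}

```bash
ls; mkdir -p pics; cat > h.py <<'E'
import numpy as np,cv2
from station import bot
def snap(n,tag):
    c=bot.camera(n); cv2.imwrite(f'pics/{tag}.png',c['img'][:,:,::-1]); np.savez(f'pics/{tag}.npz',**{k:v for k,v in c.items()}); return c
def w(c,u,v,z=None):
    K=c['mtx'];E=c['extrinsics']; T=np.linalg.inv(E)
    r=np.array([(u-K[0,2])/K[0,0],-(v-K[1,2])/K[1,1],-1.])
    if z is None:
        d=float(np.median(c['depth'][int(v)-1:int(v)+2,int(u)-1:int(u)+2])); return (T@np.r_[r*d,1])[:3]
    o=T[:3,3];d=T[:3,:3]@r; return o+d*(z-o[2])/d[2]
E
python3 - <<'E'
from h import *
print(bot.observe())
for n in('scene','top'):
    c=snap(n,n+'0'); print(c.keys())
    cv2.imwrite(f'pics/{n}0b.png',cv2.resize(c['img'][:,:,::-1],(800,600),interpolation=cv2.INTER_CUBIC))
E
```

```text
pics
{'clock': 0.0, 'q': array([-1.40095531e+00,  3.42716991e-01,  1.52500773e+00, -1.07973937e-05,
        1.27540593e+00, -1.45994625e-01]), 'joint_vel': array([ 0.00086511,  0.00020252, -0.00060243,  0.00185006, -0.00162553,
        0.00165599]), 'tau': array([-2.32031991e-03, -4.31238198e+01, -2.44221103e+01,  7.15794484e-02,
        5.61091723e-02, -1.27075969e-04]), 'eef_pos': array([ 163.02797938, -498.65409194,  248.05115867]), 'eef_rot': array([-7.68884205e-04,  9.87556332e-01,  1.57263788e-01, -1.43320198e-05]), 'ft_force': array([ 0.56503183,  0.732294  , -0.54791616]), 'ft_torque': array([-0.02636439,  0.01557618,  0.0169135 ]), 'opening': 91.4334814326076}
dict_keys(['img', 'depth', 'mtx', 'extrinsics'])
dict_keys(['img', 'depth', 'mtx', 'extrinsics'])
```

View pics/scene0b.png

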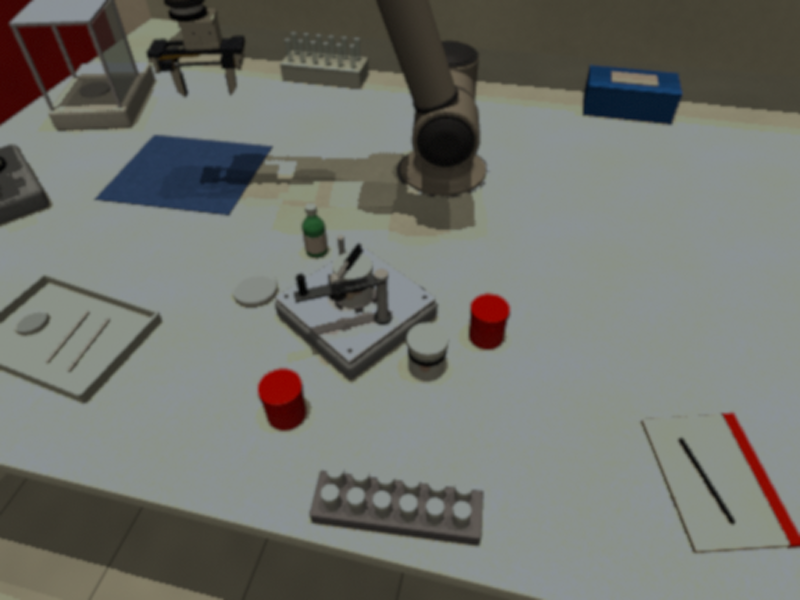

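View pics/top0b.png

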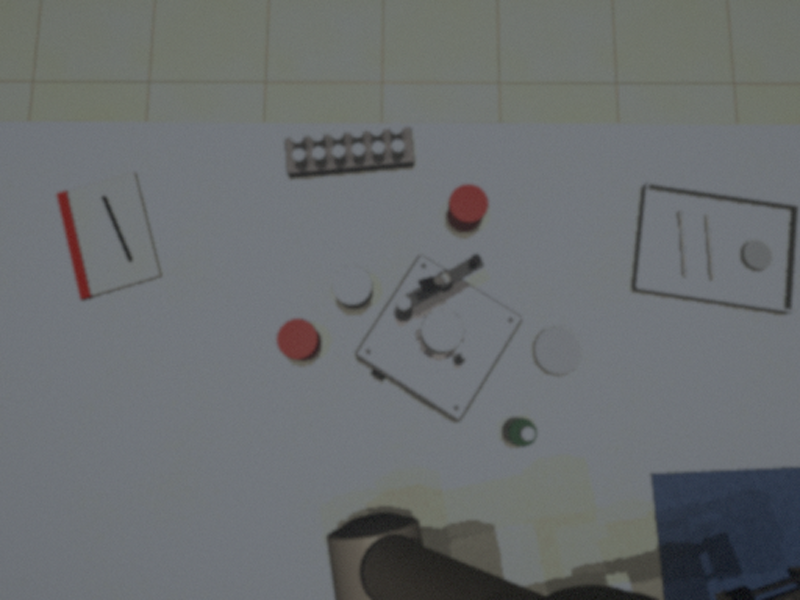

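The top picture (800x600 scale) shows the pivot at about (403,308), the post at about (476,262), the jar lid at about (441,331) and the stop pin at about (459,360). I'll enlarge this area.

```bash
python3 - <<'E'
from h import *
c=np.load('pics/top0.npz')
im=c['img'][150:275,220:350,::-1]; im=cv2.convertScaleAbs(im,alpha=1.8)
cv2.imwrite('pics/top0c.png',cv2.resize(im,None,fx=4.6,fy=4.6,interpolation=cv2.INTER_CUBIC))
c=np.load('pics/scene0.npz')
im=c['img'][125:245,145:320,::-1]; im=cv2.convertScaleAbs(im,alpha=1.5)
cv2.imwrite('pics/scene0c.png',cv2.resize(im,None,fx=4.5,fy=4.5,interpolation=cv2.INTER_CUBIC))
E
```

```text
(no output)
```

View pics/top0c.png

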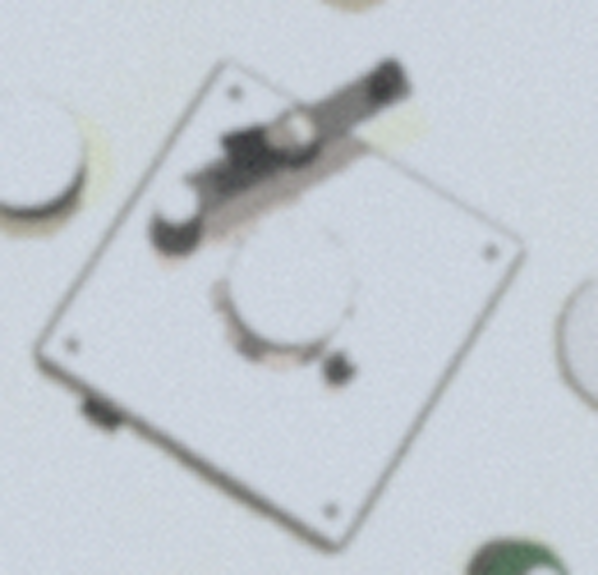

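View pics/scene0c.png

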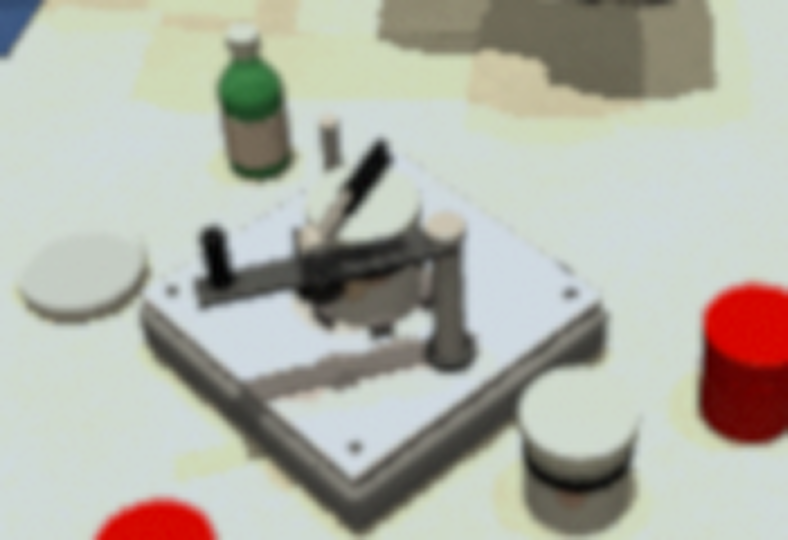

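In the crop, the platform corners are at (226,62), (523,248), (337,545) and (38,352). The hub is at (178,200), the post top at (392,75), the lid centre at (291,284) and the pin at (340,368).

```bash
python3 - <<'E'
from h import *
c=np.load('pics/top0.npz')
f=lambda u,v,z:w(c,220+u/4.6-.4,150+v/4.6-.4,z)
C=[f(*p,57) for p in [(226,62),(523,248),(337,545),(38,352)]]
print(np.round(C,1)); cen=np.mean(C,0);print('centre',cen, [np.linalg.norm(C[i]-C[i-1]) for i in range(4)])
for n,p in dict(hub=(178,200,162),post=(392,75,198),lid=(291,284,137),spare=(28,150,80)).items(): print(n,f(*p))
hub=f(178,200,162);post=f(392,75,198);print(np.linalg.norm((post-hub)[:2]))
lid=f(291,284,137);print((hub-lid),np.linalg.norm((hub-lid)[:2]))
# bottle, dish
g=lambda u,v,z:w(c,u*.64,v*.64,z)
print('bottle',g(527,433,120),'dish',g(557,350,18),'red',g(469,203,80),g(298,340,80))
# heights by depth: points near shaker above 150
D=c['depth'];K=c['mtx'];vv,uu=np.mgrid[150:275,220:350];d=D[150:275,220:350]
P=np.stack([(uu-K[0,2])/K[0,0]*d,-(vv-K[1,2])/K[1,1]*d,-d,np.ones_like(d)],-1)@np.linalg.inv(c['extrinsics']).T
for lo,hi in((120,145),(150,163),(163,185),(185,205),(205,300)):
    m=(P[...,2]>lo)&(P[...,2]<hi)&(d>0)
    print(lo,hi,m.sum(), P[m][:,:3].mean(0).round(1) if m.any() else '', P[m][:,:3].min(0).round(),P[m][:,:3].max(0).round())
m=(P[...,2]>185)&(d>0);print(P[m][:,:3].round(0))
E
```

```text
[[ 671.2  -34.1   57. ]
 [ 558.7 -210.9   57. ]
 [ 384.   -98.6   57. ]
 [ 495.1   76.9   57. ]]
centre [527.25736149 -66.67467946  57.        ] [np.float64(208.13684956706473), np.float64(209.50284510305463), np.float64(207.6116414437936), np.float64(207.77435385759102)]
hub [570.1085282   -4.51128784 162.        ]
post [ 631.91474535 -116.95515913  198.        ]
lid [527.46068673 -67.2243434  137.        ]
spare [612.21937952  83.17605696  80.        ]
128.31068805202875
[42.64784148 62.71305557 25.        ] 75.84039636779804
bottle [ 363.91959955 -204.23843557  120.        ] dish [ 506.1065165  -282.04832304   18.        ] red [ 759.98789394 -120.09581705   80.        ] [515.61374938 175.09092745  80.        ]
120 145 614 [527.1 -66.9 137.1] [ 372. -209.  120.] [602.   4. 145.]
150 163 311 [595.8 -70.3 158.2] [ 481. -133.  151.] [643.   4. 163.]
163 185 154 [588.8 -43.7 173.6] [ 481. -119.  163.] [634.   6. 185.]
185 205 62 [617.9 -90.  195.7] [ 588. -123.  185.] [640. -52. 205.]
205 300 85 [588.4 -40.5 222.8] [576. -54. 205.] [602. -26. 236.]
[[ 639. -113.  198.]
 [ 639. -115.  1
[... 2350 characters left out ...]
 205.]
 [ 593.  -59.  191.]
 [ 583.  -29.  231.]
 [ 583.  -31.  233.]
 [ 583.  -33.  232.]
 [ 583.  -36.  232.]
 [ 583.  -38.  231.]
 [ 584.  -41.  230.]
 [ 585.  -43.  224.]
 [ 585.  -46.  221.]
 [ 586.  -48.  219.]
 [ 586.  -51.  215.]
 [ 588.  -53.  208.]
 [ 588.  -56.  204.]
 [ 581.  -31.  231.]
 [ 581.  -33.  232.]
 [ 580.  -36.  235.]
 [ 581.  -38.  230.]
 [ 581.  -40.  230.]
 [ 582.  -43.  225.]
 [ 582.  -46.  223.]
 [ 583.  -48.  219.]
 [ 584.  -51.  214.]
 [ 586.  -54.  205.]
 [ 578.  -31.  233.]
 [ 578.  -33.  232.]
 [ 578.  -36.  234.]
 [ 578.  -38.  235.]
 [ 579.  -41.  227.]
 [ 580.  -43.  222.]
 [ 581.  -46.  219.]
 [ 576.  -33.  230.]
 [ 576.  -36.  234.]
 [ 576.  -38.  230.]]
```

Call:
drive_tool([
  {"dx":3.8,"dy":-1.4,"dz":-0.5,"turn":-6,"claw":255},
  {"dx":7.6,"dy":-2.8,"dz":-1,"turn":-12,"claw":255},
  {"dx":11.4,"dy":-4.2,"dz":-1,"turn":-18,"claw":255},
  {"dx":15.2,"dy":-5.6,"dz":-1,"turn":-25,"claw":255},
  {"dx":19,"dy":-7.0,"dz":-1,"turn":-31,"claw":255},
  {"dx":22.8,"dy":-8.4,"dz":-1,"turn":-37,"claw":255},
  {"dx":26.6,"dy":-9.9,"dz":-1,"turn":-44,"claw":255},
  {"dx":30.4,"dy":-11.3,"dz":-1,"turn":-50,"claw":255},
], squeeze=10)

```text
clock: 0.77
eef_pos: [418.0, -295.4, 258.5]
eef_rot: [-0.0, 0.827, 0.562, -0.0]
ft_force: [0.7, -0.6, 0.2]
opening: 43.1
```

```bash
cat >> h.py <<'E'
from scipy.spatial.transform import Rotation as R
def pose():
    o=bot.observe(); q=o['eef_rot']; return o, R.from_quat([q[1],q[2],q[3],q[0]]).as_matrix(), o['eef_pos']
def go(target,yang,):
    "target world mm, desired tool-y angle deg -> shift cm, turn deg"
    o,M,p=pose(); d=M.T@(np.array(target)-p)/10
    a=np.degrees(np.arctan2(M[1,1],M[0,1])); t=-((yang-a+180)%360-180)
    print('t',o['clock'],'p',p.round(1),'yang',round(a,1),'F',o['ft_force'].round(1),'open',round(o['opening'],1),'z',M[:,2].round(3)); print('shift',d.round(2),'turn',round(t,1))
E
python3 -c "
from h import *
go((671,-95,250),29.3)"
```

```text
t 0.7667 p [ 418.  -295.4  258.5] yang -21.6 F [ 0.7 -0.6  0.2] open 43.1 z [-0.  0. -1.]
shift [27.94 16.16  0.85] turn -50.9
```

Call:
drive_tool([
  {"dx":3.5,"dy":2.0,"dz":0,"turn":-6.5,"claw":255},
  {"dx":7,"dy":4.0,"dz":0,"turn":-13,"claw":255},
  {"dx":10.5,"dy":6,"dz":0,"turn":-19.5,"claw":255},
  {"dx":14,"dy":8,"dz":0,"turn":-26,"claw":255},
  {"dx":17.5,"dy":10.1,"dz":0,"turn":-32,"claw":255},
  {"dx":21,"dy":12.1,"dz":0,"turn":-38.5,"claw":255},
  {"dx":24.5,"dy":14.1,"dz":0,"turn":-45,"claw":255},
  {"dx":27.9,"dy":16.2,"dz":0,"turn":-51,"claw":255},
])

```text
clock: 1.43
eef_pos: [672.4, -96.9, 258.2]
eef_rot: [-0.0, 0.504, 0.864, -0.0]
ft_force: [0.5, -0.8, 0.3]
opening: 0.7
```

```bash
python3 -c "
from h import *
go((671,-95,194),29.3)
c=snap('wrist','w1'); cv2.imwrite('pics/w1b.png',cv2.resize(cv2.convertScaleAbs(c['img'][:,:,::-1],alpha=1.6),(800,600)))
c=snap('scene','s1'); cv2.imwrite('pics/s1b.png',cv2.resize(cv2.convertScaleAbs(c['img'][60:260,120:360,::-1],alpha=1.5),None,fx=3,fy=3,interpolation=2))
print(c['mtx'])"
```

```text
t 1.4333 p [672.4 -96.9 258.2] yang 29.4 F [ 0.5 -0.8  0.3] open 0.7 z [-0.001  0.    -1.   ]
shift [ 0.23 -0.02  6.42] turn 0.1
[[376.66796888   0.         254.22987282]
 [  0.         376.66796888 187.77200856]
 [  0.           0.           1.        ]]
```

View pics/w1b.png

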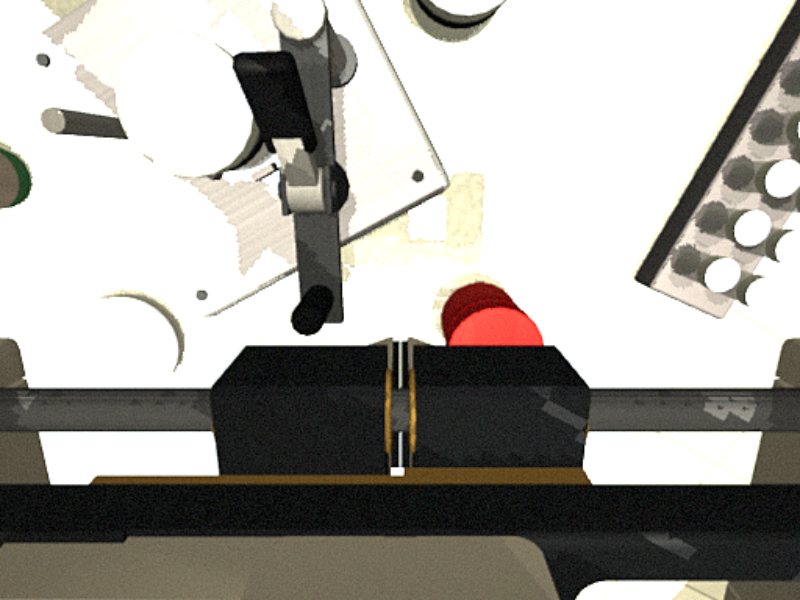

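View pics/s1b.png

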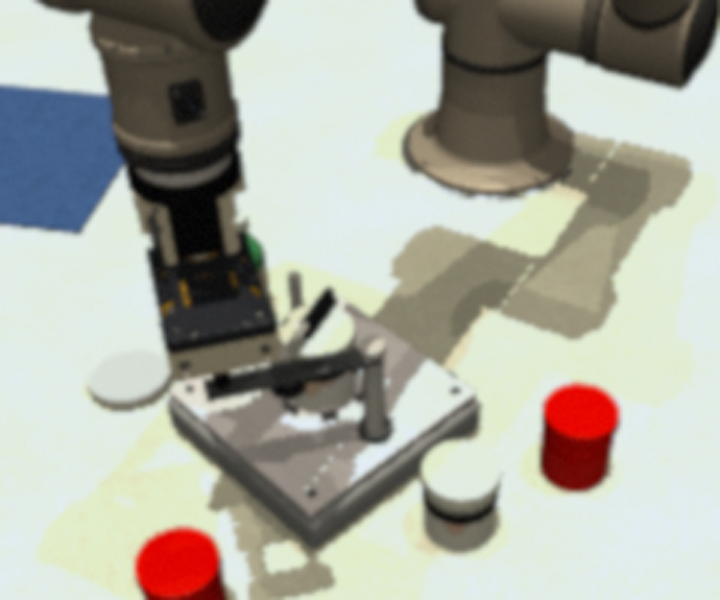

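The wrist view shows the post at about (313,310), left of the closed fingers (x 215–590). I'll check the finger geometry using depth.

```bash
python3 - <<'E'
from h import *
c=np.load('pics/w1.npz');d=c['depth'];K=c['mtx'];T=c['T_tool_cam'];print(K.round(1),T.round(2))
vv,uu=np.mgrid[0:384,0:512]
P=(np.stack([(uu-K[0,2])/K[0,0]*d,-(vv-K[1,2])/K[1,1]*d,-d,np.ones_like(d)],-1)@T.T)[...,:3]
for u,v in [(300,365),(300,430),(220,360),(580,360),(500,430),(400,430),(313,300),(330,320),(400,350),(390,400),(150,410),(30,420),(700,500),(300,570)]:
    U,V=int(u*.64),int(v*.64); print((u,v),d[V,U],P[V,U].round(1))
m=(d>0)&(P[...,2]>0)&(P[...,2]<26)&(abs(P[...,1])<70)&(abs(P[...,0])<40)
print(m.sum(),P[m].min(0),P[m].max(0))
s=np.load('pics/s1.npz');E=s['extrinsics']
for p in [(672,-97,236),(672,-97,258),(672,-97,305),(632,-117,198)]:
    x=E@np.r_[p,1]; u=s['mtx'][0,0]*x[0]/-x[2]+s['mtx'][0,2];v=s['mtx'][1,1]*-x[1]/-x[2]+s['mtx'][1,2]; print(p,(u-120)*3,(v-60)*3)
E
```

```text
[[303.8   0.  255.8]
 [  0.  303.8 185.9]
 [  0.    0.    1. ]] [[  -0.      0.96    0.26   70.93]
 [   1.      0.     -0.      0.19]
 [  -0.      0.26   -0.96 -135.71]
 [   0.      0.      0.      1.  ]]
(300, 365) 83.943726 [ 36.1 -17.4 -58.2]
(300, 430) 76.33121 [ 29.1 -15.8 -68. ]
(220, 360) 426.0738 [-101.6 -162.   258.8]
(580, 360) 424.74304 [-101.2  161.5  257.4]
(500, 430) 77.046036 [ 28.7  16.5 -67.4]
(400, 430) 85.94926 [ 23.8   0.3 -59.5]
(313, 300) 213.26212 [ 10.3 -38.9  68.8]
(330, 320) 248.692 [ -9.3 -36.4 100.2]
(400, 350) 160.19301 [ 9.1  0.4 13.4]
(390, 400) 81.23125 [ 31.3  -1.6 -62.4]
(150, 410) 83.54843 [ 28.6 -43.7 -60.7]
(30, 420) 83.90187 [ 26.9 -65.2 -60.8]
(700, 500) 65.72496 [ 25.5  41.8 -80.1]
(300, 570) 53.683987 [ 26.4 -11.1 -92.3]
317 [ 8.86065159 -9.76406376  0.05487063] [11.39492412  9.99247034 22.87692751]
(672, -97, 236) 213.95986632770285 352.0933492609123
(672, -97, 258) 210.14548164671334 330.8474034149589
(672, -97, 305) 201.50555942407277 282.72343716416776
(632, -117, 198) 214.24054377833093 348.9513146689193
```

Call:
drive_tool([
  {"dx":0,"dy":0,"dz":1,"turn":0,"claw":255},
  {"dx":0.1,"dy":0,"dz":2,"turn":0,"claw":255},
  {"dx":0.2,"dy":0,"dz":3,"turn":0,"claw":255},
  {"dx":0.2,"dy":0,"dz":4,"turn":0,"claw":255},
  {"dx":0.2,"dy":0,"dz":5,"turn":0,"claw":255},
  {"dx":0.2,"dy":0,"dz":6,"turn":0,"claw":255},
  {"dx":0.2,"dy":0,"dz":6.4,"turn":0,"claw":255},
  {"dx":0.2,"dy":0,"dz":6.4,"turn":0,"claw":255},
])

```text
clock: 2.2
eef_pos: [669.6, -97.3, 193.1]
eef_rot: [-0.001, 0.507, 0.862, -0.0]
ft_force: [0.1, -0.1, -0.4]
opening: 0.6
```

```bash
cat >> h.py <<'E'
ey=np.array([.548,.836,0]);ex=np.array([.836,-.548,0]);S=np.array([527.3,-67,0]);Pv=S+75*ey
def arc(ths,off=17.5,z=194):
    o,M,p=pose(); a=np.degrees(np.arctan2(M[1,1],M[0,1])); print('t',o['clock'],'p',p.round(1),'yang',round(a,1),'F',o['ft_force'].round(1))
    for th in ths:
        s,c=np.sin(th),np.cos(th); t=Pv+130*(ex*s-ey*c)+off*(ex*c+ey*s); t[2]=z
        dr=ex*c+ey*s; ya=np.degrees(np.arctan2(dr[1],dr[0])); d=M.T@(t-p)/10
        print(round(th,2),t.round(),'shift',d.round(2),'turn',round(-(ya-a),1))
E
python3 -c "
from h import *
arc(np.r_[1.2,1.1,1.0,.9,.8,.7,.6,.5,.4,.3,.2,.1,0])"
```

```text
t 2.2 p [669.6 -97.3 193.1] yang 29.1 F [ 0.1 -0.1 -0.4]
1.2 [ 658. -100.  194.] shift [ 0.33 -1.14 -0.08] turn -6.4
1.1 [ 648. -108.  194.] shift [ 0.07 -2.42 -0.08] turn -0.7
1.0 [ 637. -116.  194.] shift [-0.05 -3.73 -0.08] turn 5.0
0.9 [ 626. -122.  194.] shift [-0.05 -5.04 -0.08] turn 10.7
0.8 [ 614. -127.  194.] shift [ 0.09 -6.34 -0.07] turn 16.5
0.7 [ 601. -131.  194.] shift [ 0.35 -7.63 -0.07] turn 22.2
0.6 [ 588. -134.  194.] shift [ 0.74 -8.88 -0.07] turn 27.9
0.5 [ 575. -135.  194.] shift [  1.26 -10.08  -0.06] turn 33.7
0.4 [ 562. -135.  194.] shift [  1.89 -11.23  -0.06] turn 39.4
0.3 [ 549. -134.  194.] shift [  2.63 -12.31  -0.06] turn 45.1
0.2 [ 536. -131.  194.] shift [  3.48 -13.31  -0.05] turn 50.8
0.1 [ 524. -128.  194.] shift [  4.43 -14.22  -0.05] turn 56.6
0.0 [ 512. -123.  194.] shift [  5.46 -15.03  -0.05] turn 62.3
```

Call:
drive_tool([
  {"dx":0.1,"dy":-1.1,"dz":0,"turn":0,"claw":255},
  {"dx":0.05,"dy":-2.4,"dz":0,"turn":0,"claw":255},
  {"dx":0,"dy":-3.7,"dz":0,"turn":5,"claw":255},
  {"dx":0,"dy":-5.0,"dz":0,"turn":10.7,"claw":255},
  {"dx":0.1,"dy":-6.3,"dz":0,"turn":16.5,"claw":255},
  {"dx":0.35,"dy":-7.6,"dz":0,"turn":22.2,"claw":255},
  {"dx":0.55,"dy":-8.3,"dz":0,"turn":25,"claw":255},
  {"dx":0.75,"dy":-8.9,"dz":0,"turn":28,"claw":255},
])

```text
clock: 2.87
eef_pos: [588.9, -134.2, 195.6]
eef_rot: [0.001, 0.701, 0.713, 0.001]
ft_force: [1.9, 1.4, -0.1]
opening: 0.3
```

```bash
python3 -c "
from h import *
arc(np.r_[.6,.5,.4,.3,.2,.1,0.05,0])
c=snap('wrist','w2'); cv2.imwrite('pics/w2b.png',cv2.resize(cv2.convertScaleAbs(c['img'][:,:,::-1],alpha=1.6),(800,600)))"
```

```text
t 2.8667 p [ 588.9 -134.2  195.6] yang 0.9 F [ 1.9  1.4 -0.1]
0.6 [ 588. -134.  194.] shift [ 0.03 -0.05  0.16] turn -0.2
0.5 [ 575. -135.  194.] shift [-0.08 -1.35  0.16] turn 5.5
0.4 [ 562. -135.  194.] shift [-0.06 -2.66  0.16] turn 11.2
0.3 [ 549. -134.  194.] shift [ 0.08 -3.96  0.15] turn 17.0
0.2 [ 536. -131.  194.] shift [ 0.36 -5.25  0.15] turn 22.7
0.1 [ 524. -128.  194.] shift [ 0.76 -6.49  0.15] turn 28.4
0.05 [ 518. -125.  194.] shift [ 1.01 -7.1   0.15] turn 31.3
0.0 [ 512. -123.  194.] shift [ 1.29 -7.69  0.15] turn 34.2
```

View pics/w2b.png

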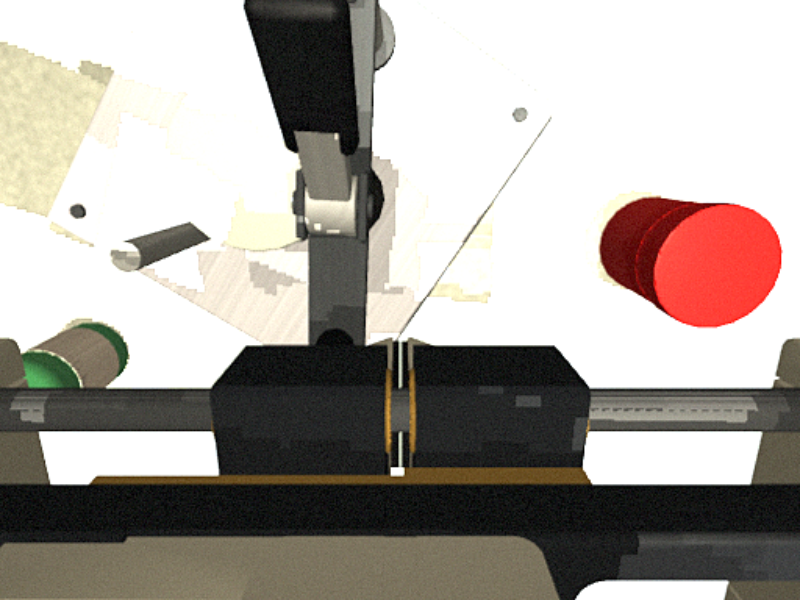

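The strap follows. The post is at about (335,340), roughly 25 mm ahead of the tool centre, so the finger back is about 17–19 mm thick. I'll re-plan with an offset of 25 mm.

```bash
python3 -c "
from h import *
arc(np.r_[.6,.5,.4,.3,.2,.1,0.05,0],25)"
```

```text
t 2.9167 p [ 588.1 -134.3  195.6] yang 0.7 F [-0.2 -0.6  0.1]
0.6 [ 596. -134.  194.] shift [0.04 0.79 0.16] turn -0.4
0.5 [ 583. -136.  194.] shift [-0.15 -0.52  0.16] turn 5.3
0.4 [ 570. -137.  194.] shift [-0.21 -1.84  0.16] turn 11.1
0.3 [ 556. -136.  194.] shift [-0.14 -3.16  0.16] turn 16.8
0.2 [ 543. -134.  194.] shift [ 0.06 -4.47  0.16] turn 22.5
0.1 [ 531. -131.  194.] shift [ 0.39 -5.75  0.16] turn 28.3
0.05 [ 524. -129.  194.] shift [ 0.61 -6.38  0.15] turn 31.1
0.0 [ 518. -127.  194.] shift [ 0.85 -6.99  0.15] turn 34.0
```

Call:
drive_tool([
  {"dx":-0.15,"dy":-0.6,"dz":0.1,"turn":5,"claw":255},
  {"dx":-0.2,"dy":-1.6,"dz":0.1,"turn":10,"claw":255},
  {"dx":-0.2,"dy":-2.6,"dz":0.1,"turn":14.5,"claw":255},
  {"dx":-0.1,"dy":-3.5,"dz":0.1,"turn":18.5,"claw":255},
  {"dx":0.05,"dy":-4.4,"dz":0.1,"turn":22.5,"claw":255},
  {"dx":0.2,"dy":-5.1,"dz":0.1,"turn":26,"claw":255},
  {"dx":0.4,"dy":-5.7,"dz":0.1,"turn":29,"claw":255},
  {"dx":0.5,"dy":-6.1,"dz":0.1,"turn":31,"claw":255},
])

```text
clock: 3.58
eef_pos: [528.2, -130.3, 194.6]
eef_rot: [0.001, 0.866, 0.5, 0.001]
ft_force: [1.0, -1.0, 0.3]
opening: 0.4
```

```bash
python3 -c "
from h import *
arc(np.r_[.1,.05,0,-.05],25)
c=snap('wrist','w3'); cv2.imwrite('pics/w3b.png',cv2.resize(cv2.convertScaleAbs(c['img'][:,:,::-1],alpha=1.6),(800,600)))
c=snap('scene','s3'); cv2.imwrite('pics/s3b.png',cv2.resize(cv2.convertScaleAbs(c['img'][110:260,140:330,::-1],alpha=1.5),None,fx=4,fy=4,interpolation=2))"
```

```text
t 3.5833 p [ 528.2 -130.3  194.6] yang -30.0 F [ 1.  -1.   0.3]
0.1 [ 531. -131.  194.] shift [0.05 0.25 0.06] turn -2.5
0.05 [ 524. -129.  194.] shift [-0.09 -0.4   0.06] turn 0.4
0.0 [ 518. -127.  194.] shift [-0.19 -1.06  0.06] turn 3.3
-0.05 [ 512. -124.  194.] shift [-0.27 -1.71  0.06] turn 6.1
```

View pics/w3b.png

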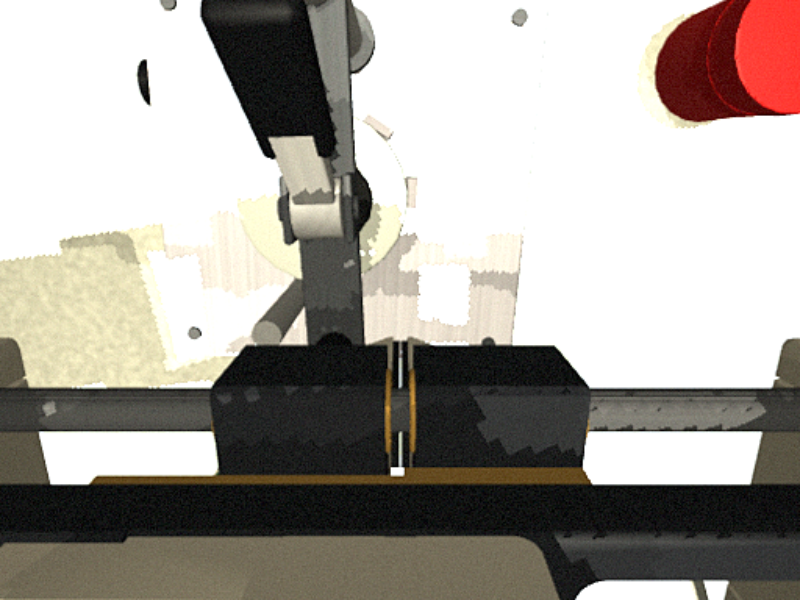

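View pics/s3b.png

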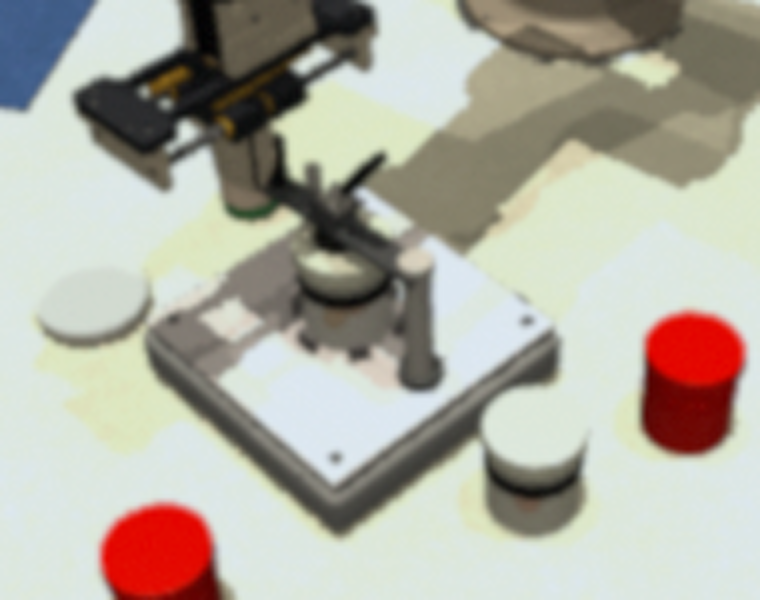

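The strap is close to the stop pin (pin top at about (268,330), strap edge at about 305). I'll finish with small steps.

Call:
drive_tool([
  {"dx":-0.05,"dy":-0.2,"dz":0.05,"turn":0.5,"claw":255},
  {"dx":-0.1,"dy":-0.4,"dz":0.05,"turn":1,"claw":255},
  {"dx":-0.1,"dy":-0.6,"dz":0.05,"turn":1.5,"claw":255},
  {"dx":-0.15,"dy":-0.7,"dz":0.05,"turn":2,"claw":255},
  {"dx":-0.15,"dy":-0.8,"dz":0.05,"turn":2.5,"claw":255},
  {"dx":-0.2,"dy":-0.9,"dz":0.05,"turn":3,"claw":255},
  {"dx":-0.2,"dy":-1.0,"dz":0.05,"turn":3,"claw":255},
  {"dx":-0.2,"dy":-1.0,"dz":0.05,"turn":3,"claw":255},
])

```text
clock: 4.35
eef_pos: [519.4, -127.1, 193.5]
eef_rot: [0.001, 0.878, 0.478, 0.001]
ft_force: [5.9, -1.4, -1.3]
opening: 0.5
```

```bash
python3 -c "
from h import *
arc(np.r_[.05,0,-.05],25)
c=snap('wrist','w4'); cv2.imwrite('pics/w4b.png',cv2.resize(cv2.convertScaleAbs(c['img'][:,:,::-1],alpha=1.6),(800,600)))"
```

```text
t 4.35 p [ 519.4 -127.1  193.5] yang -32.9 F [ 5.9 -1.4 -1.3]
0.05 [ 524. -129.  194.] shift [ 0.1   0.51 -0.05] turn -2.5
0.0 [ 518. -127.  194.] shift [-0.03 -0.13 -0.05] turn 0.3
-0.05 [ 512. -124.  194.] shift [-0.14 -0.79 -0.05] turn 3.2
```

View pics/w4b.png

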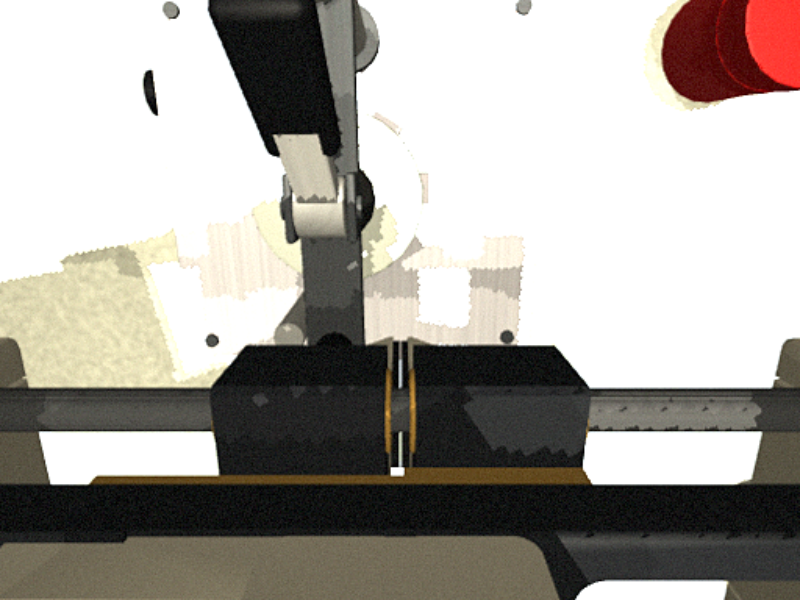

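The force has risen to 6 N and the pin touches the strap edge at about (303,335). I'll confirm with a little more push.

Call:
drive_tool([
  {"dx":0,"dy":-0.05,"dz":0,"turn":0,"claw":255},
  {"dx":0,"dy":-0.1,"dz":0,"turn":0,"claw":255},
  {"dx":0,"dy":-0.15,"dz":0,"turn":0,"claw":255},
  {"dx":0,"dy":-0.2,"dz":0,"turn":0,"claw":255},
  {"dx":0,"dy":-0.2,"dz":0,"turn":0,"claw":255},
  {"dx":0,"dy":-0.2,"dz":0,"turn":0,"claw":255},
  {"dx":0,"dy":-0.2,"dz":0,"turn":0,"claw":255},
  {"dx":0,"dy":-0.2,"dz":0,"turn":0,"claw":255},
])

```text
clock: 5.07
eef_pos: [519.2, -126.9, 193.6]
eef_rot: [0.003, 0.879, 0.478, 0.002]
ft_force: [11.5, -5.2, -4.5]
opening: 0.4
```

The strap is firmly on the stop: force 12 N and no further motion. Next I back away, rise and check.

Call:
drive_tool([
  {"dx":0,"dy":1,"dz":0,"turn":0,"claw":255},
  {"dx":0,"dy":2,"dz":0,"turn":0,"claw":255},
  {"dx":0,"dy":3,"dz":-0.5,"turn":0,"claw":255},
  {"dx":0,"dy":4,"dz":-2,"turn":0,"claw":255},
  {"dx":0,"dy":4.5,"dz":-4.5,"turn":0,"claw":255},
  {"dx":0,"dy":4.5,"dz":-7,"turn":0,"claw":255},
  {"dx":0,"dy":4.5,"dz":-9,"turn":0,"claw":255},
  {"dx":0,"dy":4.5,"dz":-9,"turn":0,"claw":255},
])

```text
clock: 5.73
eef_pos: [555.4, -150.6, 287.4]
eef_rot: [0.003, 0.878, 0.478, 0.002]
ft_force: [0.8, -1.0, -0.2]
opening: 0.2
```

```bash
python3 - <<'E'
from h import *
go((540,-120,280),-33)
c=snap('wrist','w5'); cv2.imwrite('pics/w5b.png',cv2.resize(cv2.convertScaleAbs(c['img'][:,:,::-1],alpha=1.6),(800,600)))
o,M,p=pose()
d=c['depth'];K=c['mtx'];T=c['T_tool_cam']
vv,uu=np.mgrid[0:384,0:512]
P=(np.stack([(uu-K[0,2])/K[0,0]*d,-(vv-K[1,2])/K[1,1]*d,-d,np.ones_like(d)],-1)@T.T)[...,:3]@M.T+p
P=P.reshape(-1,3)[d.ravel()>0]; Q=P-S; L=np.stack([Q@ex,Q@ey,P[:,2]],1)
def rep(n,m): print(n,m.sum(),L[m].mean(0).round(1),L[m].min(0).round(1),L[m].max(0).round(1))
near=(abs(L[:,0])<40)
rep('post',near&(L[:,1]<-35)&(L[:,1]>-80)&(L[:,2]>165)&(L[:,2]<205))
rep('posttop',near&(L[:,1]<-35)&(L[:,1]>-80)&(L[:,2]>194)&(L[:,2]<203))
for lo,hi in ((180,195),(195,210),(210,225),(225,238),(238,250)): rep(f'lev{lo}',near&(L[:,1]>-30)&(L[:,1]<60)&(L[:,2]>lo)&(L[:,2]<hi))
rep('strap',near&(L[:,1]<-20)&(L[:,1]>-70)&(L[:,2]>154)&(L[:,2]<162))
rep('hub',near&(L[:,1]>60)&(L[:,1]<100)&(L[:,2]>158)&(L[:,2]<167))
E
```

```text
t 5.7333 p [ 555.4 -150.6  287.4] yang -32.9 F [ 0.8 -1.  -0.2] open 0.2 z [ 0.006 -0.003 -1.   ]
shift [ 1.73 -2.96  0.72] turn 0.1
post 467 [  2.8 -50.7 188. ] [ -6.4 -59.6 165.4] [  8.5 -45.2 197.5]
posttop 230 [  1.1 -52.5 195.2] [ -6.  -59.6 194. ] [  8.1 -46.3 197.5]
lev180 306 [  0.8  10.6 187.3] [ -6.6  -1.9 180. ] [  8.1  18.2 195. ]
lev195 489 [  0.9  22.2 203.2] [ -9.8  14.7 195. ] [  9.7  32.6 210. ]
lev210 678 [  1.   32.9 217.8] [-10.   25.7 210.1] [  9.9  42.7 225. ]
lev225 639 [2.000e-01 4.250e+01 2.291e+02] [-10.2  36.5 225. ] [  9.7  47.8 232.3]<stdin>:9: RuntimeWarning: Mean of empty slice.
  ret = um.true_divide(
Traceback (most recent call last):
ValueError: zero-size array to reduction operation minimum which has no identity
```

View pics/w5b.png

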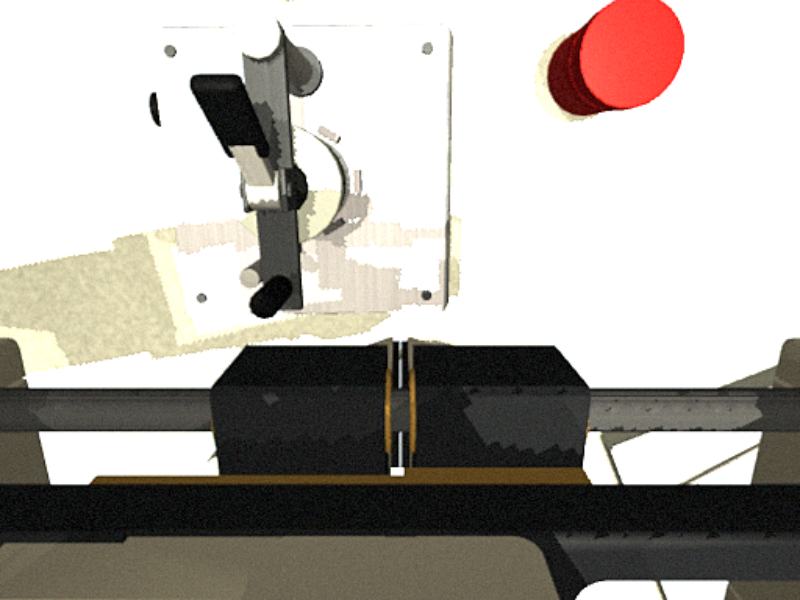

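The strap lies on the pin. In the shaker frame the post is at x≈1 and the lever plane at x≈1, with the paddle at about 52° and its top at z≈232. Now I work out the lever path.

```bash
cat >> h.py <<'E'
def lev(rows,x=0.8):
    o,M,p=pose(); a=np.degrees(np.arctan2(M[1,1],M[0,1])); print('t',o['clock'],'p',p.round(1),'loc',((p-S)@ex).round(1),((p-S)@ey).round(1),'yang',round(a,1),'F',o['ft_force'].round(1))
    for r,z in rows:
        t=S+ex*x+ey*r; t[2]=z; print(r,z,(M.T@(t-p)/10).round(2))
E
python3 -c "
from h import *
lev([(8,287),(8,246)])"
```

```text
t 5.7833 p [ 554.8 -150.2  285. ] loc 68.6 -54.5 yang -32.9 F [ 0.6 -0.1  0.4]
8 287 [ 6.3  -6.74 -0.22]
8 246 [ 6.29 -6.76  3.88]
```

Call:
drive_tool([
  {"dx":1.6,"dy":-1.7,"dz":0,"turn":0,"claw":255},
  {"dx":3.2,"dy":-3.4,"dz":0,"turn":0,"claw":255},
  {"dx":4.8,"dy":-5.1,"dz":0,"turn":0,"claw":255},
  {"dx":6.2,"dy":-6.7,"dz":0,"turn":0,"claw":255},
  {"dx":6.3,"dy":-6.7,"dz":1,"turn":0,"claw":255},
  {"dx":6.3,"dy":-6.7,"dz":2.5,"turn":0,"claw":255},
  {"dx":6.3,"dy":-6.7,"dz":3.7,"turn":0,"claw":255},
  {"dx":6.3,"dy":-6.7,"dz":3.7,"turn":0,"claw":255},
])

```text
clock: 6.45
eef_pos: [530.4, -60.6, 242.2]
eef_rot: [-0.002, 0.878, 0.478, -0.003]
ft_force: [-0.3, 0.3, -0.4]
opening: 0.3
```

```bash
python3 -c "
from h import *
L=[]
for f in (55,50,45,40,35,30,25,20,15,10,5,0,-4):
    a=np.radians(f); L.append((round(62*np.cos(a)-4*np.sin(a)-9.5,1),round(194+62*np.sin(a)+4*np.cos(a),1)))
lev(L)
c=snap('wrist','w6'); cv2.imwrite('pics/w6b.png',cv2.resize(cv2.convertScaleAbs(c['img'][:,:,::-1],alpha=1.6),(800,600)))"
```

```text
t 6.45 p [530.4 -60.6 242.2] loc -0.9 7.1 yang -32.9 F [-0.3  0.3 -0.4]
22.8 247.1 [ 1.57  0.18 -0.49]
27.3 244.1 [ 2.02  0.19 -0.19]
31.5 240.7 [2.44 0.19 0.15]
35.4 236.9 [2.83 0.2  0.53]
39.0 232.8 [3.19 0.2  0.93]
42.2 228.5 [3.51 0.21 1.36]
45.0 223.8 [3.8  0.21 1.83]
47.4 219.0 [4.04 0.21 2.31]
49.4 213.9 [4.24 0.22 2.82]
50.9 208.7 [4.39 0.22 3.34]
51.9 203.4 [4.49 0.23 3.87]
52.5 198.0 [4.55 0.23 4.41]
52.6 193.7 [4.56 0.24 4.84]
```

View pics/w6b.png

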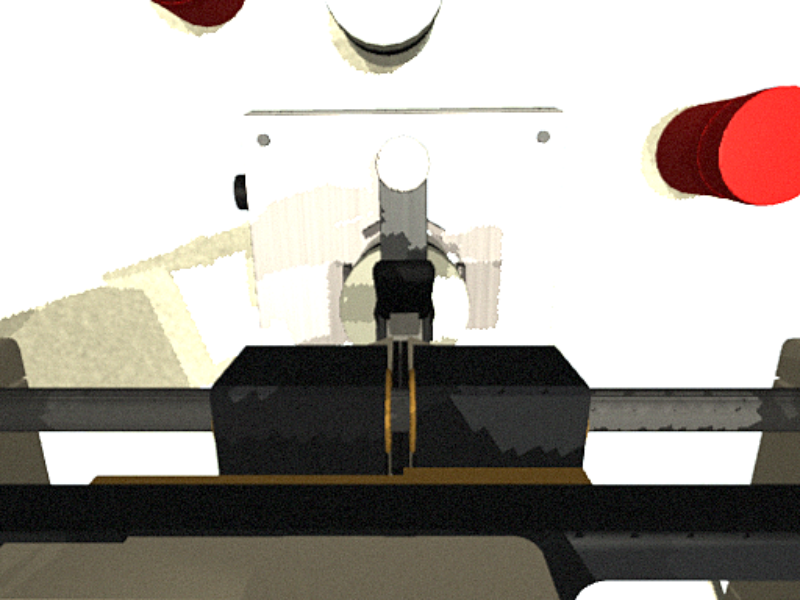

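The fingers are in line with the paddle, which is centred at about (404,290). Now the push along the arc.

Call:
drive_tool([
  {"dx":1.0,"dy":0.1,"dz":-0.2,"turn":0,"claw":255},
  {"dx":2.0,"dy":0.1,"dz":-0.2,"turn":0,"claw":255},
  {"dx":2.4,"dy":0.1,"dz":0.15,"turn":0,"claw":255},
  {"dx":2.8,"dy":0.1,"dz":0.5,"turn":0,"claw":255},
  {"dx":3.2,"dy":0.1,"dz":0.9,"turn":0,"claw":255},
  {"dx":3.5,"dy":0.1,"dz":1.35,"turn":0,"claw":255},
  {"dx":3.8,"dy":0.1,"dz":1.8,"turn":0,"claw":255},
  {"dx":4.0,"dy":0.1,"dz":2.3,"turn":0,"claw":255},
])

```text
clock: 7.17
eef_pos: [555.3, -27.3, 223.0]
eef_rot: [0.0, 0.878, 0.478, 0.001]
ft_force: [0.7, 0.1, 4.8]
opening: 0.6
```

```bash
python3 -c "
from h import *
lev([(47.4,219),(49.4,213.9),(50.9,208.7),(51.9,203.4),(52.5,198),(52.5,195)])
c=snap('wrist','w7'); cv2.imwrite('pics/w7b.png',cv2.resize(cv2.convertScaleAbs(c['img'][:,:,::-1],alpha=1.6),(800,600)))"
```

```text
t 7.1667 p [555.3 -27.3 223. ] loc 1.6 48.6 yang -32.9 F [0.7 0.1 4.8]
47.4 219 [-0.12 -0.09  0.4 ]
49.4 213.9 [ 0.08 -0.08  0.91]
50.9 208.7 [ 0.23 -0.08  1.43]
51.9 203.4 [ 0.33 -0.08  1.96]
52.5 198 [ 0.39 -0.08  2.5 ]
52.5 195 [ 0.39 -0.08  2.8 ]
```

View pics/w7b.png

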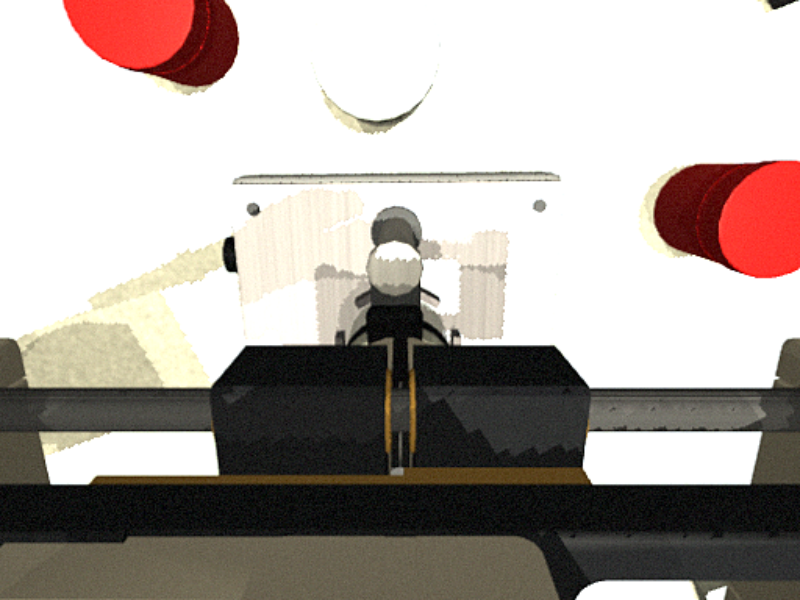

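The lever is being pushed down at about 5 N, with the paddle still ahead of and under the tips. I continue down.

Call:
drive_tool([
  {"dx":0,"dy":-0.05,"dz":0.4,"turn":0,"claw":255},
  {"dx":0.1,"dy":-0.05,"dz":0.9,"turn":0,"claw":255},
  {"dx":0.2,"dy":-0.05,"dz":1.3,"turn":0,"claw":255},
  {"dx":0.3,"dy":-0.05,"dz":1.7,"turn":0,"claw":255},
  {"dx":0.4,"dy":-0.05,"dz":2.0,"turn":0,"claw":255},
  {"dx":0.4,"dy":-0.05,"dz":2.2,"turn":0,"claw":255},
  {"dx":0.4,"dy":-0.05,"dz":2.4,"turn":0,"claw":255},
  {"dx":0.4,"dy":-0.05,"dz":2.5,"turn":0,"claw":255},
])

```text
clock: 7.88
eef_pos: [556.8, -23.8, 198.1]
eef_rot: [-0.0, 0.878, 0.478, 0.0]
ft_force: [0.7, 3.2, 10.0]
opening: 0.5
```

```bash
python3 -c "
from h import *
lev([(52.5,195)])"
```

```text
t 7.8833 p [556.8 -23.8 198.1] loc 1.0 52.3 yang -32.9 F [ 0.7  3.2 10. ]
52.5 195 [ 0.02 -0.02  0.31]
```

Nearly there: tip at z 176 with 10 N. I'll push a little further to be sure of the stop.

Call:
drive_tool([
  {"dx":0,"dy":0,"dz":0.1,"turn":0,"claw":255},
  {"dx":0,"dy":0,"dz":0.15,"turn":0,"claw":255},
  {"dx":0,"dy":0,"dz":0.2,"turn":0,"claw":255},
  {"dx":0,"dy":0,"dz":0.25,"turn":0,"claw":255},
  {"dx":0,"dy":0,"dz":0.25,"turn":0,"claw":255},
  {"dx":0,"dy":0,"dz":0.25,"turn":0,"claw":255},
  {"dx":0,"dy":0,"dz":0.25,"turn":0,"claw":255},
  {"dx":0,"dy":0,"dz":0.25,"turn":0,"claw":255},
])

```text
clock: 8.55
eef_pos: [556.9, -23.8, 197.8]
eef_rot: [0.001, 0.878, 0.478, 0.001]
ft_force: [-2.9, 3.8, 17.0]
opening: 0.4
```

It is at its stop: 17 N and 0.3 mm of motion. I lift straight up and retreat to check.

Call:
drive_tool([
  {"dx":0,"dy":0,"dz":-1,"turn":0,"claw":255},
  {"dx":0,"dy":0,"dz":-3,"turn":0,"claw":255},
  {"dx":0,"dy":0,"dz":-6,"turn":0,"claw":255},
  {"dx":0,"dy":0,"dz":-9,"turn":0,"claw":255},
  {"dx":-3,"dy":1,"dz":-10,"turn":0,"claw":255},
  {"dx":-7,"dy":3,"dz":-10,"turn":0,"claw":255},
  {"dx":-11,"dy":5,"dz":-10,"turn":0,"claw":255},
  {"dx":-13,"dy":6,"dz":-10,"turn":0,"claw":255},
])

```text
clock: 9.22
eef_pos: [534.9, -168.9, 295.3]
eef_rot: [-0.0, 0.879, 0.477, -0.001]
ft_force: [0.4, 0.2, -1.5]
opening: 0.7
```

```bash
python3 - <<'E'
from h import *
lev([])
for n in('wrist','scene'):
    c=snap(n,n+'8'); im=cv2.convertScaleAbs(c['img'][:,:,::-1],alpha=1.5)
    if n=='scene': im=cv2.resize(im[110:260,140:330],None,fx=4,fy=4,interpolation=2)
    else: im=cv2.resize(im,(800,600))
    cv2.imwrite(f'pics/{n}8b.png',im)
c=np.load('pics/wrist8.npz');o,M,p=pose()
d=c['depth'];K=c['mtx'];T=c['T_tool_cam'];vv,uu=np.mgrid[0:384,0:512]
P=(np.stack([(uu-K[0,2])/K[0,0]*d,-(vv-K[1,2])/K[1,1]*d,-d,np.ones_like(d)],-1)@T.T)[...,:3]@M.T+p
P=P.reshape(-1,3)[d.ravel()>0]; Q=P-S; L=np.stack([Q@ex,Q@ey,P[:,2]],1)
for a,b,h in((-62,-47,190),(-45,-20,150),(30,45,165),(45,60,165),(60,74,165)):
    m=(abs(L[:,0])<18)&(L[:,1]>a)&(L[:,1]<b)&(L[:,2]>h)&(L[:,2]<260); print(a,b,m.sum(),np.median(L[m],0).round(1) if m.any() else '')
E
```

```text
t 9.2167 p [ 534.9 -168.9  295.3] loc 62.2 -81.0 yang -33.0 F [ 0.4  0.2 -1.5]
-62 -47 278 [  3.6 -53.3 196.5]
-45 -20 760 [  2.2 -32.2 156.9]
30 45 546 [  2.1  38.  174.8]
45 60 585 [  2.1  52.6 174.8]
60 74 121 [  1.9  61.5 174.7]
```

View pics/wrist8b.png

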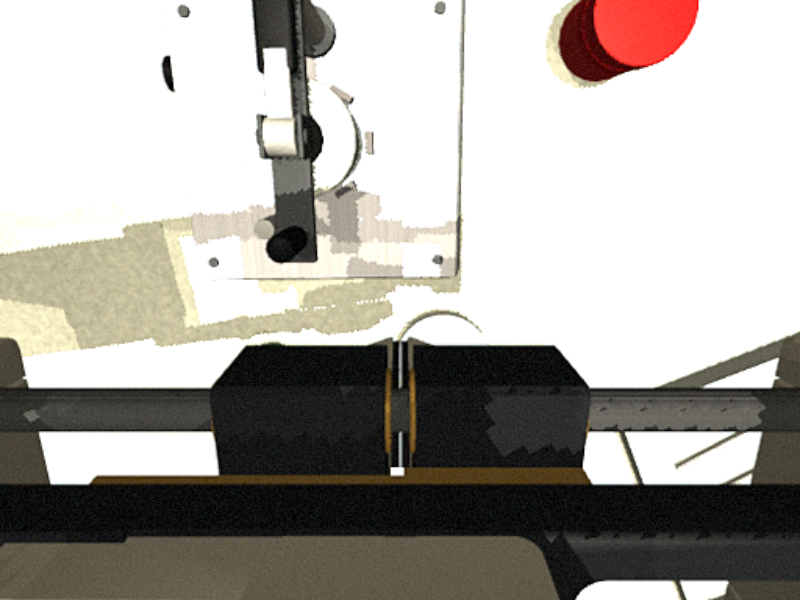

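View pics/scene8b.png

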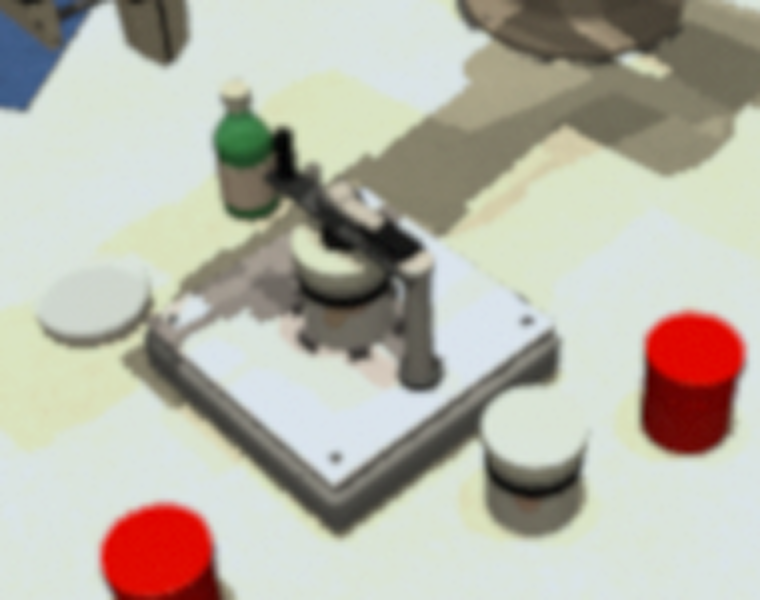

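The lever is level: its top face reads 174.8 at 38, 52 and 61 mm out. The strap is on the pin, the jar stands upright in its nest, and the other things have not moved. Handing in.

```bash
python3 -c "
from h import *
lev([]); print(bot.sign_off())"
```

```text
t 9.3167 p [ 534.9 -170.2  294.7] loc 62.9 -82.1 yang -33.2 F [-0.9  0.8  0.3]
the job is handed in; nothing more can be done
None
```

I swung the strap over the jar and pushed the cam lever fully down, then handed the job in at about 9.3 s. With the fingers shut, I pushed the post with the back of a finger until the strap met its stop pin (force rose to about 12 N, no further motion). I then pushed the paddle down with the fingertips to its own stop (17 N, 0.3 mm of motion).

- **Lever:** its top face is level at 174.8 mm along the paddle. I expected 176, and the calibration is good to about 2 mm.
- **Strap:** it lies on the pin, in line with the shaker's y axis, and did not shift while the lever went down.
- **Jar and surroundings:** by eye, the jar stands upright in its nest, and the spare jar, bottle and dish are where they were. The arm is clear, with almost no force on the wrist.
- **Not checked:** I could not measure the pad's force on the lid. I take it only from the lever being fully down.
- **Disagreements:** the post's position differed by about 5 mm between the top and wrist cameras. The lever started at about 52°, not the 65° given for fully raised. The finger back was about 8 mm thicker than I first read from the wrist image. None of these affected the result.

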